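# Fit the snap ring that retains the bearing on an axle stub, with lock-ring pliers

## Task

Take the lock-ring pliers out of their rack, put their closed jaws into the gap of the larger of the two snap rings that lie on the flat wooden strip, squeeze the handles to spread it and lift it on the jaws. Slide the spread ring, level, over the nose of the axle stub in the vise, down to the groove just above the brass spacer, and finish there still holding and squeezing the pliers, the ring held open around the groove, so that its seat can be checked before it snaps in. Touch the ring only with the pliers, and leave the smaller ring, the spray can and the loose screwdriver where they are.

Things in the scene. Friction and masses are not known exactly. Their poses are not given: they have to be found in the camera images.
- pliers_grip (a point): Lock-ring pliers hanging upright, jaws down, in the slot of a tool rack. Point midway between the black handle sleeves, 90 mm above the rivet; z up along the pliers, y from handle to handle (squeeze this way), x through the 13 mm thickness. Sleeves reach 37 mm below and 10 mm above; their outsides, 62 mm apart, are plumb from 12 mm below this point up, 50 mm apart at the foot. Squeezed home 24 mm.
- pliers: The pliers' rivet; axes as at the grip point. 0.17 kg, 186 mm long. Jaw tips end 86 mm below the rivet at rest, 83 mm squeezed. Closed, the two tips are 9 mm over both along y at their end and 14 mm over the upper lips, 7.5 mm thick along x. A V-groove across the outer face of each tip, 7 mm above its end, takes the lugs of a 4 mm ring. The halves move alike, so the mid-line stays on z.
- pliers_l (a joint): Squeeze of the pliers, rad each half: 0 at rest (tips closed) to 0.23 at the stop (groove bottoms 43 mm apart, tip faces plumb). Squeezing the handles spreads the tips; a spring returns them. Per rad each handle moves in 85 mm, each tip out 77 mm. About 10 N on the handles to start, 13 N at the stop, 20 N with the ring spread. Below 0.05 the tips still fit the ring's gap.
- rack: Grey sheet-steel tool rack, fixed: plate 70 x 220 mm, top 136 mm above the bench; origin on the bench under its centre, y along its length. The pliers hang in a slot 17 x 41 mm, 45 mm from the centre towards -y, held by the flare of their handles, grip point 53 mm above the plate; draw them 130 mm up to clear it before going sideways. A screwdriver stands at the other end, 65 mm above the plate.
- ring_bore (a point): Larger snap ring: flat C of spring steel, 53 mm outside, 43 mm inside, 4 mm thick, 34 g, its gap between two lugs turned outwards; flat on the strip. Point at mid-thickness, at the centre of the bore the ring has when spread, 3.5 mm from the closed ring's centre towards the gap. x from the gap to the back, y across the gap, z up. On the jaws it may droop by about 0.1 rad.
- ring_gap (a point): Middle of the gap between the larger ring's lugs, mid-thickness, 25.5 mm from the bore point along the ring's -x, 7 mm above the bench: the closed tips go in here from above, beside the strip, down to the bench, the pliers' y along the ring's y (either way round). The gap is 20 mm wide at the lugs' ends (4 mm beyond this point), 21 mm here, 26 mm at the bore.
- ring: Larger snap ring: origin at the centre of its underside as it lies closed, axes as at the bore point.
- ring_l (a joint): Spread of one arm of the larger ring: 0 rad closed, about 0.20 with the pliers squeezed to their stop. From about 0.15 it passes the shaft; at 0.20 it has about 1.7 mm to spare all round with its bore point on the shaft's axis. It springs shut when let go.
- ring_r (a joint): Spread of the other arm of the larger ring, likewise.
- groove (a point): Centre of the groove of the upright axle stub in the vise, on its axis; z up. 45 mm shaft; its chamfered nose ends 23 mm above this point; groove 5 mm high, 42 mm in diameter. The brass spacer (53 mm wide) under the groove has its top 2.5 mm below this point, the bearing's face (85 mm wide) is 10.5 mm below. A ring lying on the spacer is at the groove; the tips pass outside the spacer.
- vise: Machine vise, yellow and dark steel, fixed to the bench, holding the axle stub; origin on the bench under the stub's axis. Jaws 64 mm high, 98 mm wide; screw and cross handle towards its +x, to 250 mm. The groove is 101 mm above the bench.
- small_ring_mid (a point): Smaller snap ring of the same shape, 33 mm outside and 3 mm thick, for another shaft, flat on the strip; point at its centre.
- spray_can_mid (a point): Spray can, 52 mm in diameter, 165 mm tall, standing on the bench; point on its axis half-way up.
- screwdriver_grip (a point): Short screwdriver, 130 mm long, lying on the bench beyond the rings; point in the middle of its handle.
- flat_strip: Flat wooden strip fixed on the bench, 50 x 180 x 5 mm, origin under its centre, y along it. The two snap rings lie on it, one towards each end, lugs and gap of the larger one overhanging its edge on the -x side, so that tips standing on the bench have their V-grooves level with the ring's mid-thickness.
Mind the look-alikes: they are no part of the job. Leave any green or white look-alike of the pliers alone.

How it is judged:
On the way:
1. the larger ring is spread on the squeezed pliers and lifted clear of the bench (height (world z) of ring_bore above 0.03 m and value of joint each of ring_l, ring_r above 0.12 rad and contact force between pliers and ring above 1 N), for 0.2 s.
At the end, for the whole second after the job is handed in: Larger ring at the groove: mid-height within 2.2 mm of the groove's, bore point within 5 mm of the stub's axis, level within 0.17 rad; both arms still spread over 0.15 rad by the jaws (over 1 N); the gripper still squeezing the handles (over 3 N) (horizontal distance between ring_bore and groove below 0.005 m and z of ring_bore in the frame of groove between -0.0025 and 0.0022 m and angle between ring's own z axis and vertical below 0.17 rad and value of joint each of ring_l, ring_r above 0.15 rad and contact force between pliers and ring above 1 N and contact force between the fingers and pliers above 3 N); the arm keeps its last pose, push and grip.
It fails at once if the gripper touches the ring itself (contact force between the fingers and ring above 1 N).
It fails at once if the smaller ring is moved (distance of small_ring_mid from where it was at the start of the episode above 0.02 m).
It fails at once if the spray can is moved or tipped (distance of spray_can_mid from where it was at the start of the episode above 0.03 m).
It fails at once if the screwdriver is moved (distance of screwdriver_grip from where it was at the start of the episode above 0.03 m).
It also fails if it takes over 54 s, if anything falls off the work surface, if the arm or the gripper's body presses on something with over 40 N, if the wrist force passes 120 N, or if a joint passes its speed limit or range.

## Robot

A 6-joint arm with a two-finger parallel gripper is mounted at the origin on the work surface. World frame = base frame: x ahead of the robot, y to its left, z up, the work surface at z = 0. Lengths are in m, angles in rad, forces in N, time in s.
With the tool pointing down it reaches from about 0.25 to 0.725 m from the base axis. Payload 4 kg.
Tool frame: the origin (TCP) lies midway between the tips of the shut fingers; the grasp point (between the pads) lies 19 mm behind it; z points along the fingers, y is the line along which they close (so a half turn about z gives the same grasp; the last joint's range is limited). The gripper opens to 85 mm and grips with 20 to 120 N. Pads are 22 mm wide; open, the fingers measure 114 mm over their backs; the gripper's body (76 mm by 85 mm) begins 54 mm behind the grasp point. The pads swing forward as they close: fully open they stand 13 mm farther back than shut.
Start: joints at [-1.292, 0.241, 0.005, 1.335, 0, 1.571], TCP at [0.138, -0.481, 0.231] pointing down, gripper open.
Joint ranges: [-2.72, 2.72], [-1.05, 1.87], [-1.09, 1.28], [-1.99, 2.15], [-1.42, 1.44], [-3.14, 3.14]. Speed limits (rad/s): [2.79, 2.79, 3.14, 3.14, 3.14, 3.14].

## Interface

Orientations are given as a unit quaternion [x, y, z, w].
In Python, from workcell import monitor, vision, job gives the robot as it stands.
- The arm moves only by the tool move_arm, never from a script. Its argument "moves" is a list that holds one entry, the list of rows, each a list of 5 numbers: the shift along the world's x, y, z in m, then the turn about the world's z in degrees, then the opening in per cent of the stroke, from 0 (shut) to 100 (fully open). In form: [[[x, y, z, turn, gripper], ...]]. A call has 1 to 5 rows; each row is the pose to reach, as a shift and turn from the pose commanded when the call began; what a row does not reach only later rows make up. A row lasts 1/8 s, in which the tool goes at most 62.5 mm and 10.7 degrees, less where a joint would pass 70% of its speed; a pose out of reach is approached as far as the arm can. A call with a gripper value outside its range is refused whole. The fingers move at their own pace and stop on an object; the grip force is fixed at half the most. Time passes only in rows, so rows that repeat a pose let the fingers close. It gives the time, the measured TCP pose, the force, the opening and the grip force at its end, in the units of the state.
- monitor.get_obs(): the state, without advancing time (a new reading comes with each control period).
- vision.camera(name): name is "scene" or "top"; returns a dict with "color" (420x560x3 uint8, red, green, blue), "camera_matrix" (3x3 intrinsics, pixels), "eye" and "attitude" of the camera in the world. Camera axes: x right, y up, looking along -z (the intrinsics and any distortion apply to the point x, -y, -z); pixel columns grow to the right and rows downward; lengths in m; the calibration is good to about 2 mm. A picture is of the moment at which its call begins. There is no depth.
- job.job_done(): hands the job in; it is judged then, once.
The state is a dict: "clock": time; "joint_pos": joint angles; "joint_vel": joint speeds; "tau": joint torques, N m; "eef_pos": TCP position; "tool_rot": TCP orientation; "ft_force": force on the tool from outside, world axes, zero at the start; "ft_torque": the same for the moment, N m; "grip_width": finger opening in m; "grasp_force": force on a finger pad.
Only numpy, scipy, OpenCV 4.12 (cv2) and the standard library are available. Lean on these libraries where they do the work, as an engineer would, in place of code of your own. Each camera call takes 0.05 s, during which the arm holds its last target. There are 200 camera calls.

## Working session

There is one attempt and no reset: what is moved stays moved. The work goes in short steps, Python scripts to look and compute and a tool call to move; the robot and the scene stay as the last step left them, time stands still between calls to the robot, and variables do not carry over. Pictures are saved under pics/ and viewed, at most 10 in all, crops included, and the job is handed in when it is done.

Besides the shell and the picture viewer there is one more tool, called as name([rows], argument=value, ...), one row to a line, values as JSON. move_arm: Moves the arm, as the interface text tells. Its arguments: {"type":"object","properties":{"moves":{"type":"array","items":{"type":"array","items":{"type":"array","items":{"type":"number"}}}}},"required":["moves"]}

```bash
mkdir -p pics; cat > h.py <<'E'
import numpy as np,cv2
from scipy.spatial.transform import Rotation as R
from workcell import monitor,vision,job
def cam(n):
    c=vision.camera(n); return c
def rot(c):
    a=np.array(c["attitude"],float)
    return a if a.shape==(3,3) else R.from_quat(a).as_matrix()
def save(c,f,crop=None,s=1):
    im=c["color"][:,:,::-1]
    if crop: x0,y0,x1,y1=crop; im=im[y0:y1,x0:x1]
    cv2.imwrite(f,cv2.resize(im,None,fx=s,fy=s,interpolation=cv2.INTER_CUBIC))
def p2w(c,u,v,z):
    K=np.array(c["camera_matrix"]); d=np.linalg.inv(K)@[u,v,1]; d=rot(c)@(d*[1,-1,-1]); e=np.array(c["eye"])
    return e+d*(z-e[2])/d[2]
def w2p(c,p):
    q=rot(c).T@(np.array(p)-c["eye"]); q=np.array(c["camera_matrix"])@(q*[1,-1,-1]); return q[:2]/q[2]
E
python3 - <<'E'
from h import *
import pickle
for n in("scene","top"):
    c=cam(n); save(c,f"pics/{n}0.png",s=1.4); pickle.dump(c,open(n+"0.pkl","wb"))
    print({k:v for k,v in c.items() if k!="color"})
print(monitor.get_obs())
E
```

```text
{'camera_matrix': array([[461.33965321,   0.        , 278.51900407],
       [  0.        , 461.33965321, 213.19301483],
       [  0.        ,   0.        ,   1.        ]]), 'eye': array([ 0.96380455, -0.49498027,  0.70218442]), 'attitude': array([0.39169333, 0.15593129, 0.34187622, 0.83987047])}
{'camera_matrix': array([[485.90552771,   0.        , 281.08163073],
       [  0.        , 485.90552771, 206.44277158],
       [  0.        ,   0.        ,   1.        ]]), 'eye': array([0.26491963, 0.00740525, 1.22397735]), 'attitude': array([ 0.0728221 , -0.07475934, -0.68871678,  0.71747974])}
{'clock': 0.1, 'joint_pos': array([-1.29200056e+00,  2.41334968e-01,  3.87322813e-03,  1.33519956e+00,
        1.34521370e-05,  1.57081526e+00]), 'joint_vel': array([ 0.00049751, -0.00154259,  0.00244145,  0.00028703, -0.00135283,
        0.00218245]), 'tau': array([-7.32329609e-04, -3.73137510e+01,  2.53009862e+01,  1.07825841e-02,
       -3.60077775e-05, -5.85941578e-06]), 'eef_pos': array([ 0.13744927, -0.48015567,  0.23050876]), 'tool_rot': array([ 9.90300724e-01,  1.38937421e-01, -1.22913861e-04, -9.24373621e-04]), 'ft_force': array([-0.62410494, -0.08028861, -0.20518875]), 'ft_torque': array([0.00875156, 0.01538349, 0.02963901]), 'grasp_force': 0.0, 'grip_width': 0.08550467455053022}
```

View pics/scene0.png

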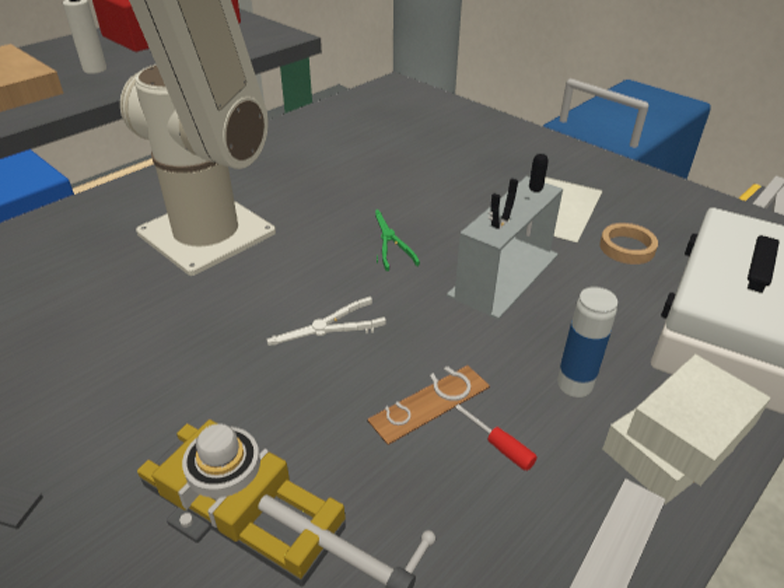

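View pics/top0.png

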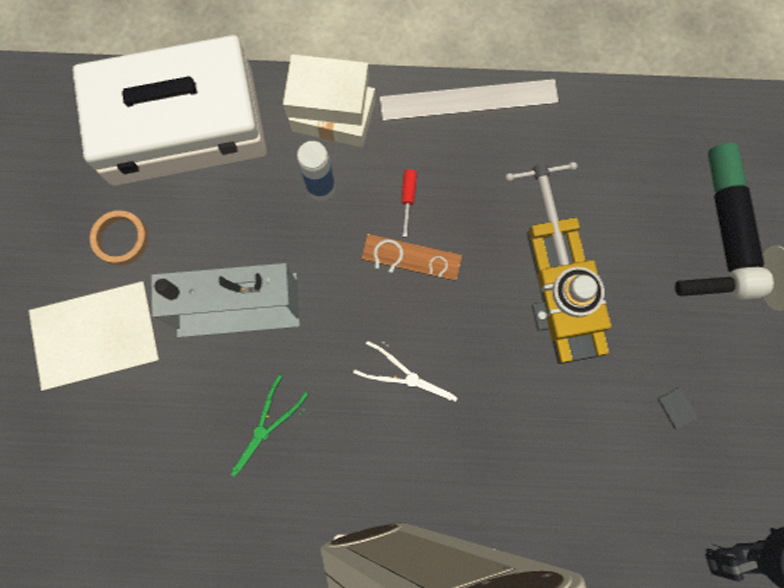

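The scene view shows the pliers in the rack (sleeves near 495,205 and 512,195), the larger ring at (452,384) and the stub at (218,445). In the top view they are at (240,285), (388,255) and (580,290). I'll enlarge these areas.

```bash
python3 - <<'E'
from h import *
import pickle
T=pickle.load(open("top0.pkl","rb"));S=pickle.load(open("scene0.pkl","rb"))
def t(c,x,y,w,h,s):
    im=cv2.resize(np.ascontiguousarray(c["color"][y:y+h,x:x+w,::-1]),None,fx=s,fy=s,interpolation=cv2.INTER_CUBIC)
    for i in range(0,w,10):
        cv2.line(im,(i*s,0),(i*s,6),(0,255,255),1)
        if i%20==0: cv2.putText(im,str(x+i),(i*s,16),0,.35,(0,255,255))
    for i in range(0,h,10):
        cv2.line(im,(0,i*s),(6,i*s),(0,255,255),1)
        if i%20==0: cv2.putText(im,str(y+i),(8,i*s+4),0,.35,(0,255,255))
    return im
a=np.hstack([t(T,105,180,114,60,7)[:, :798]])[:300*2]
A=np.hstack([t(T,140,185,66,50,6),t(T,255,160,67,50,6)])
B=np.hstack([t(T,380,180,66,50,6),t(S,335,105,67,50,6)])
cv2.imwrite("pics/m1.png",np.vstack([A,B]))
A=np.hstack([t(S,300,255,66,50,6),t(S,120,295,67,50,6)])
cv2.imwrite("pics/m2.png",A)
E
```

```text
(no output)
```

View pics/m1.png

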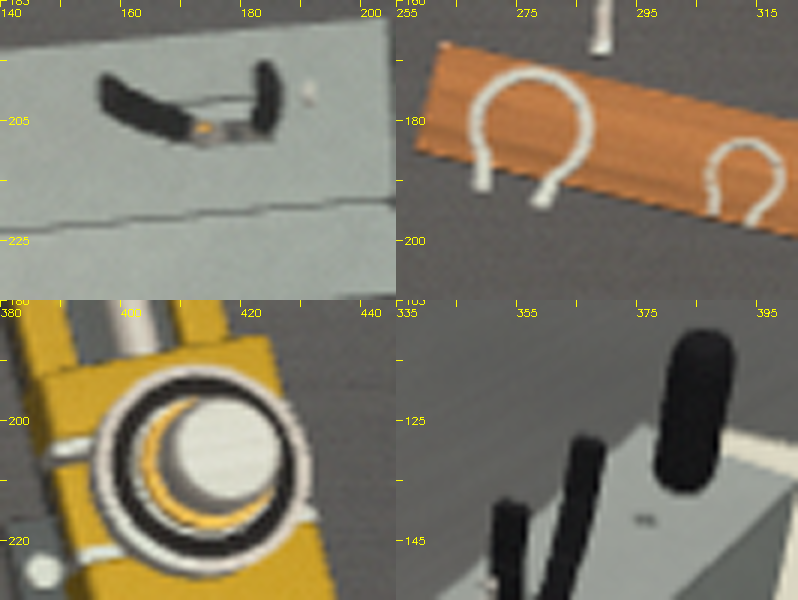

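View pics/m2.png

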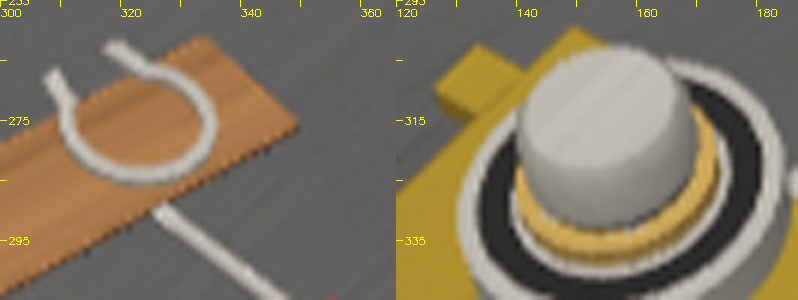

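```bash
python3 - <<'E'
from h import *
import pickle
T=pickle.load(open("top0.pkl","rb"));S=pickle.load(open("scene0.pkl","rb"))
def P(l,c,u,v,z):print(l,p2w(c,u,v,z).round(4))
P("sleeveL T",T,157.3,198.7,.199);P("sleeveR T",T,184.2,196.3,.199)
P("sleeveL S",S,335+191/6,105+(585-390)/6,.199)
P("S a",S,335+(510-396)/6,105+(508-300)/6,.199);P("S b",S,335+(588-396)/6,105+(441-300)/6,.199)
P("plate c1",T,204.7,187.8,.136);P("plate c2",T,205.3,218.7,.136);P("plate c3",T,108.6,197,.136)
P("strip1",T,255+48/6,160+43/6,.005);P("strip2",T,255+19/6,160+152/6,.005);P("strip3",T,462/1.4,254/1.4,.005)
P("ring T",T,277.5,181.3,.009);P("lug",T,269.5,191,.009);P("lug",T,279.5,193.7,.009)
P("ring S",S,323,275.3,.009);P("lug",S,308.7,267.5,.009);P("lug",S,318.7,262.5,.009)
P("nose T",T,418,204.7,.124);P("bear T",T,413.9,208.5,.0905)
P("nose S",S,155,312.5,.124)
P("can",T,313/1.4,155/1.4,.165)
E
```

```text
sleeveL T [0.4884 0.2768 0.199 ]
sleeveR T [0.4961 0.2193 0.199 ]
sleeveL S [0.5106 0.2434 0.199 ]
S a [0.4966 0.2173 0.199 ]
S b [0.4886 0.2745 0.199 ]
plate c1 [0.5324 0.1868 0.136 ]
plate c2 [0.4601 0.1802 0.136 ]
plate c3 [0.5014 0.4051 0.136 ]
strip1 [0.6263 0.0606 0.005 ]
strip2 [0.5769 0.0708 0.005 ]
strip3 [ 0.5952 -0.1149  0.005 ]
ring T [0.5887 0.0212 0.009 ]
lug [0.5621 0.0407 0.009 ]
lug [0.556  0.0147 0.009 ]
ring S [0.5928 0.0216 0.009 ]
lug [0.5582 0.0175 0.009 ]
lug [0.5637 0.0427 0.009 ]
nose T [ 0.5157 -0.3082  0.124 ]
bear T [ 0.5136 -0.3078  0.0905]
nose S [ 0.5184 -0.3053  0.124 ]
can [0.7112 0.1517 0.165 ]
```

move_arm([
  [[0.018,0.036,0.012,8.6,100],[0.036,0.073,0.024,17.2,100],[0.053,0.109,0.035,25.8,100],[0.071,0.146,0.045,34.4,100],[0.089,0.182,0.05,43,100]],
])

```text
clock: 0.72
eef_pos: [0.2269, -0.2975, 0.2816]
tool_rot: [0.869, 0.494, 0.0, 0.0]
ft_force: [1.5, -0.1, 0.3]
grip_width: 0.0852
grasp_force: 0.0
```

move_arm([
  [[0.018,0.036,0,8.6,100],[0.036,0.073,0,17.2,100],[0.053,0.109,0,25.8,100],[0.071,0.146,0,34.4,100],[0.089,0.182,0,43,100]],
])

```text
clock: 1.35
eef_pos: [0.3157, -0.1154, 0.2811]
tool_rot: [0.628, 0.779, -0.0, -0.0]
ft_force: [0.3, -0.8, -1.7]
grip_width: 0.0855
grasp_force: 0.0
```

move_arm([
  [[0.018,0.036,0,8.6,100],[0.036,0.073,0,17.2,100],[0.053,0.109,0,25.8,100],[0.071,0.146,0,34.4,100],[0.089,0.182,0,43,100]],
])

```text
clock: 1.98
eef_pos: [0.4047, 0.0666, 0.281]
tool_rot: [0.298, 0.954, -0.0, -0.0]
ft_force: [0.1, -0.6, -0.6]
grip_width: 0.0853
grasp_force: 0.0
```

move_arm([
  [[0.018,0.036,0,8.6,100],[0.036,0.073,0,17.2,100],[0.053,0.109,0,25.8,100],[0.071,0.146,0,34.4,100],[0.088,0.181,0,43,100]],
])

```text
clock: 2.6
eef_pos: [0.4928, 0.2475, 0.2807]
tool_rot: [-0.072, 0.997, -0.0, -0.0]
ft_force: [0.2, -0.1, -0.1]
grip_width: 0.0858
grasp_force: 0.0
```

move_arm([
  [[0,0,-0.03,0,100],[0,0,-0.06,0,100],[0,0,-0.09,0,100],[0,0,-0.11,0,100],[0,0,-0.116,0,100]],
])

```text
clock: 3.22
eef_pos: [0.4913, 0.2457, 0.1633]
tool_rot: [-0.07, 0.998, -0.001, -0.002]
ft_force: [0.2, -0.1, -0.0]
grip_width: 0.0852
grasp_force: 0.0
```

move_arm([
  [[0,0,0,0,80],[0,0,0,0,70],[0,0,0,0,66],[0,0,0,0,66],[0,0,0,0,66]],
])

```text
clock: 3.85
eef_pos: [0.4928, 0.2466, 0.1656]
tool_rot: [-0.07, 0.998, 0.0, 0.0]
ft_force: [0.0, 1.7, -1.5]
grip_width: 0.0564
grasp_force: 9.3
```

```bash
python3 - <<'E'
from h import *
c=cam("scene"); save(c,"pics/g1.png",(300,80,420,180),6)
o=monitor.get_obs();print(o["grip_width"],o["grasp_force"],o["eef_pos"],o["ft_force"])
E
```

```text
0.05652425814228767 9.24135872257466 [0.49277268 0.24656651 0.16559912] [-0.20751781  1.68062962  0.16675945]
```

View pics/g1.png

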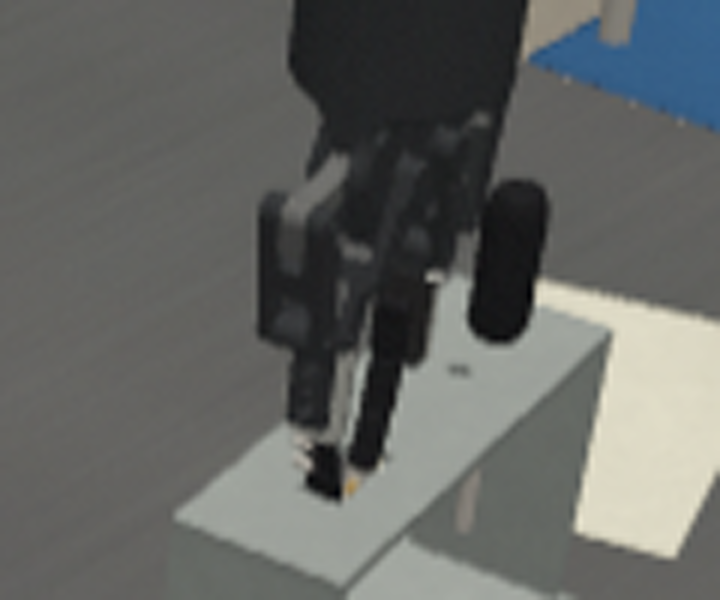

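The pads (lower finger at about 310,390) are on the sleeves, with 9 N. I'll lift.

move_arm([
  [[0,0,0.02,0,66],[0,0,0.05,0,66],[0,0,0.08,0,66],[0,0,0.11,0,66],[0,0,0.14,0,66]],
])

```text
clock: 4.53
eef_pos: [0.4924, 0.2459, 0.306]
tool_rot: [-0.069, 0.998, -0.0, -0.0]
ft_force: [1.2, -0.7, -1.3]
grip_width: 0.0566
grasp_force: 9.4
```

move_arm([
  [[0.005,-0.02,0,-4,66],[0.02,-0.065,0,-8,66],[0.035,-0.11,0,-12,66],[0.05,-0.16,0,-16,66],[0.065,-0.2,0,-21,66]],
])

```text
clock: 5.15
eef_pos: [0.557, 0.043, 0.3035]
tool_rot: [0.117, 0.993, -0.001, -0.001]
ft_force: [0.7, 0.8, -1.3]
grip_width: 0.0563
grasp_force: 9.4
```

move_arm([
  [[0.003,-0.01,-0.02,0,66],[0.005,-0.018,-0.04,0,66],[0.005,-0.018,-0.07,0,66],[0.005,-0.018,-0.085,0,66],[0.005,-0.018,-0.085,0,66]],
])

```text
clock: 5.78
eef_pos: [0.5611, 0.0276, 0.2183]
tool_rot: [0.114, 0.993, -0.001, -0.002]
ft_force: [0.0, 0.4, -1.2]
grip_width: 0.0566
grasp_force: 9.3
```

```bash
python3 - <<'E'
from h import *
import pickle
c=cam("scene"); pickle.dump(c,open("s1.pkl","wb"));save(c,"pics/g2.png",(255,170,375,290),5)
c=cam("top"); pickle.dump(c,open("t1.pkl","wb"))
o=monitor.get_obs();print(o["grip_width"],o["grasp_force"],o["eef_pos"],o["ft_force"],o["tool_rot"])
E
```

```text
0.05645812362489242 9.297715199645609 [0.56287001 0.02812548 0.22084712] [ 0.00779757  0.89982949 -2.26118574] [ 1.13643792e-01  9.93521476e-01 -4.41276041e-05  4.03085340e-04]
```

View pics/g2.png

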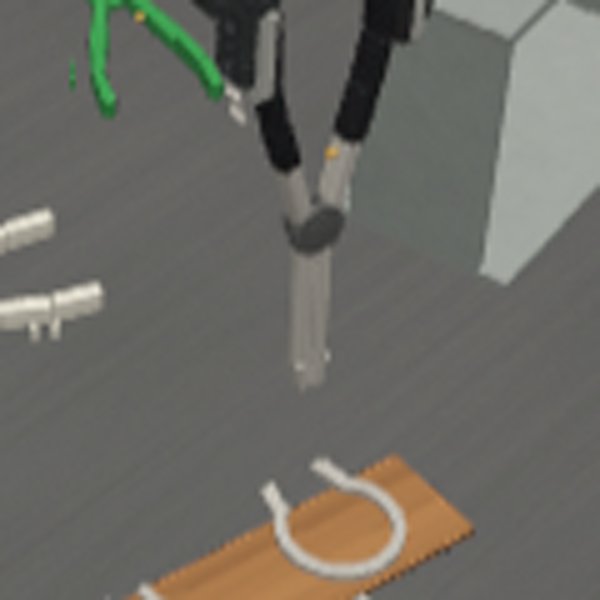

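```bash
python3 - <<'E'
from h import *
import pickle
S=pickle.load(open("s1.pkl","rb"))
for z in(.064,.069,.074):print(z,p2w(S,255+312/5,170+387/5,z).round(4),"predicted px",w2p(S,[.5629,.0281,z])-[255,170])
print("rivet",p2w(S,255+317/5,170+229/5,.155))
print((w2p(S,[.5625,.028,.007])-[255,170])*5)
E
```

```text
0.064 [0.5669 0.0296 0.064 ] predicted px [60.35431885 76.76782142]
0.069 [0.5701 0.0255 0.069 ] predicted px [60.4998946  74.94641652]
0.074 [0.5732 0.0214 0.074 ] predicted px [60.64650638 73.11204916]
rivet [0.57121991 0.01894888 0.155     ]
[292.92713326 482.91466646]
```

The pliers hang upright, with tips at (312,387) in the crop and the ring's lug ends at (268,488) and (320,463). The tips look aligned with the gap. I'll go lower for a close look.

move_arm([
  [[0,0,-0.015,0,66],[0,0,-0.03,0,66],[0,0,-0.042,0,66],[0,0,-0.045,0,66],[0,0,-0.045,0,66]],
])

```text
clock: 6.5
eef_pos: [0.5625, 0.0283, 0.175]
tool_rot: [0.113, 0.994, -0.0, -0.0]
ft_force: [0.2, -0.2, -0.6]
grip_width: 0.0564
grasp_force: 9.3
```

```bash
python3 - <<'E'
from h import *
import pickle
c=cam("scene"); pickle.dump(c,open("s2.pkl","wb"));save(c,"pics/a.png",(295,230,345,290),8)
c=cam("top"); pickle.dump(c,open("t2.pkl","wb"));save(c,"pics/b.png",(250,160,300,220),8)
cv2.imwrite("pics/g3.png",np.hstack([cv2.imread("pics/a.png"),cv2.imread("pics/b.png")]))
o=monitor.get_obs();print(o["grip_width"],o["eef_pos"],o["ft_force"])
E
```

```text
0.05642625881733519 [0.56298331 0.02833797 0.17576869] [-0.02338483 -1.01852077 -1.74198424]
```

View pics/g3.png

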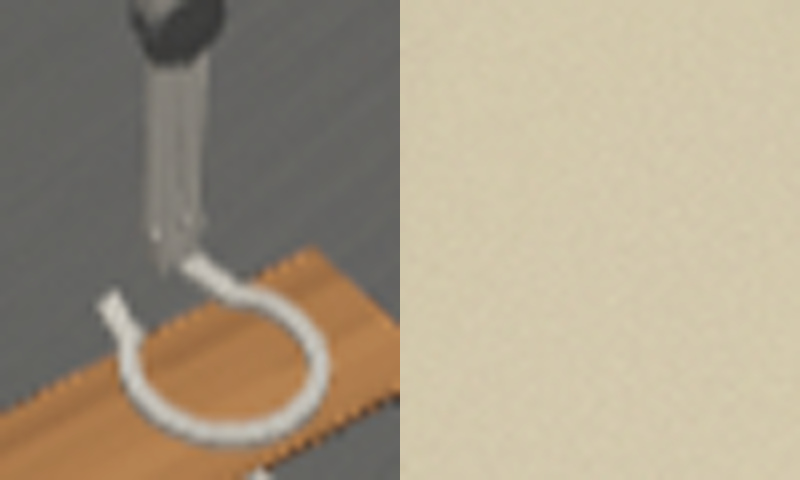

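```bash
python3 - <<'E'
from h import *
import pickle
S=pickle.load(open("s2.pkl","rb"))
f=lambda p:(w2p(S,p)-[295,230])*8
b=np.array([.563,.028,.007])
print(f(b),"z+.01",f(b+[0,0,.01])-f(b),"x+5",f(b+[.005,0,0])-f(b),"y+5",f(b+[0,.005,0])-f(b))
for z in(.015,.02,.025):print(z,f([.563,.028,z]),p2w(S,295+174/8,230+262/8,z))
for u,v in((112,300),(192,262)):print(p2w(S,295+u/8,230+v/8,.009))
for n,z in(("t1.pkl",.0),):pass
E
```

```text
[150.15756589 293.66211328] z+.01 [  2.15992111 -27.0181416 ] x+5 [14.78692603 10.01722471] y+5 [ 12.68978788 -10.1501549 ]
0.015 [151.88314216 272.07712864] [0.5647296  0.03466521 0.015     ]
0.02 [152.97123706 258.46630649] [0.56763329 0.03081147 0.02      ]
0.025 [154.06681557 244.7618729 ] [0.57053699 0.02695774 0.025     ]
[0.55862871 0.01797611 0.009     ]
[0.56457027 0.04255323 0.009     ]
```

The close scene view shows the tips at (174,262), hanging over the gap between the lug ends at (112,300) and (192,262). They look centred across the gap and perhaps 1.5 mm too far towards the ring. I'll shift them back and go down, watching the force.

move_arm([
  [[-0.0015,0.0005,-0.004,0,66],[-0.0015,0.0005,-0.009,0,66],[-0.0015,0.0005,-0.013,0,66],[-0.0015,0.0005,-0.015,0,66],[-0.0015,0.0005,-0.017,0,66]],
])

```text
clock: 7.22
eef_pos: [0.5611, 0.0288, 0.1581]
tool_rot: [0.113, 0.994, 0.0, -0.0]
ft_force: [0.4, -0.3, -1.1]
grip_width: 0.0566
grasp_force: 9.3
```

```bash
python3 - <<'E'
from h import *
import pickle
c=cam("scene"); pickle.dump(c,open("s3.pkl","wb"));save(c,"pics/g4.png",(290,230,350,290),10)
o=monitor.get_obs();print(o["grip_width"],o["eef_pos"],o["ft_force"])
E
```

```text
0.05612501841534428 [0.56096743 0.02879769 0.15790953] [-0.00092743 -0.16659803 -0.89494922]
```

View pics/g4.png

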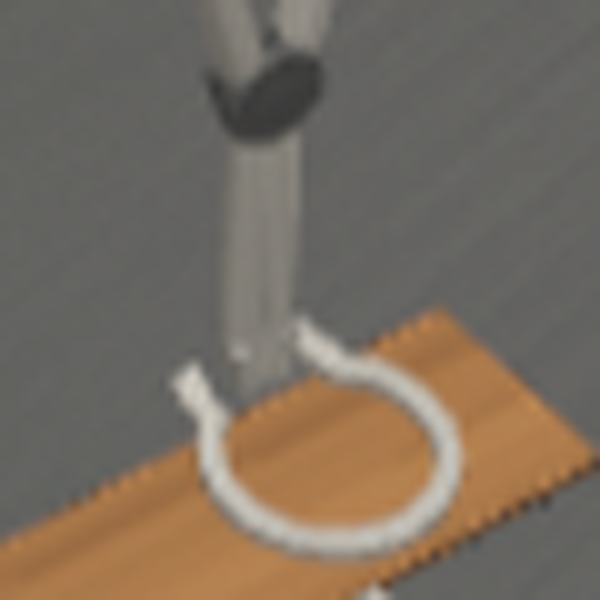

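The tips are now at (265,395), between the lug ends at (188,375) and (300,330). I'll nudge them by about 1.5 mm and go down to the bench.

move_arm([
  [[-0.0012,0.0013,0,0,66],[-0.0012,0.0013,-0.003,0,66],[-0.0012,0.0013,-0.005,0,66],[-0.0012,0.0013,-0.005,0,66]],
])

```text
clock: 7.78
eef_pos: [0.5622, 0.0306, 0.1563]
tool_rot: [0.113, 0.994, 0.001, 0.003]
ft_force: [1.1, 1.2, 7.7]
grip_width: 0.056
grasp_force: 9.9
```

move_arm([
  [[0,0,-0.001,0,66],[0,0,-0.002,0,66],[0,0,-0.002,0,66]],
])

```text
clock: 8.15
eef_pos: [0.5635, 0.0308, 0.1558]
tool_rot: [0.113, 0.994, 0.001, 0.005]
ft_force: [0.4, 1.7, 13.0]
grip_width: 0.0565
grasp_force: 9.9
```

move_arm([
  [[0,0,0.002,0,66],[0,0,0.0025,0,66]],
])

```text
clock: 8.4
eef_pos: [0.5617, 0.0308, 0.1559]
tool_rot: [0.113, 0.994, 0.001, 0.002]
ft_force: [-0.2, 1.3, 5.9]
grip_width: 0.0563
grasp_force: 10.3
```

```bash
python3 - <<'E'
from h import *
import pickle
a=pickle.load(open("s3.pkl","rb"));c=cam("scene");pickle.dump(c,open("s4.pkl","wb"))
o=monitor.get_obs();print(o["grip_width"],o["eef_pos"],o["ft_force"])
A=a["color"].astype(float).mean(2);C=c["color"].astype(float).mean(2)
def sh(x0,y0,x1,y1):
    print((x0,y0,x1,y1),cv2.phaseCorrelate(A[y0:y1,x0:x1].copy(),C[y0:y1,x0:x1].copy(),cv2.createHanningWindow((x1-x0,y1-y0),cv2.CV_64F)))
sh(305,272,345,290); sh(320,262,342,288);sh(304,230,330,256)
d=np.abs(A-C)[258:288,300:345]; 
for r in d[::2]: print(' '.join(f"{int(v):3d}" for v in r[::1]))
E
```

```text
0.05650285014301414 [0.56169172 0.03084837 0.1558936 ] [0.17407577 1.79889543 7.900421  ]
(305, 272, 345, 290) ((0.03418002674752785, 0.0777505906308793), 0.9905538986399924)
(320, 262, 342, 288) ((0.38672854339777807, 0.45381639269128726), 0.9032101515764842)
(304, 230, 330, 256) ((0.9027831484134072, 0.2715979480606965), 1.0214255252175655)
  0   0   0   0   0   0   1   0   0   0   0   0   3   3   0   1   0   0   1   2   0   0   1   2   0   0   0   0   0   0   0   1   0   0   1   0   1   0   1   0   0   1   0   1   0
  1   0   0   0   0   0   0   0   0   0   0   0   0   2   0   0   3   0   1   5   0   0   0   0   0   1   0   0   0   0   1   0   1   1   1   1   2   0   0   1   0   1   1   0   0
  0   0   0   0   0   0   1   0   0   0   0  12   3   1   0   0   4   0   5  14  13  12  10   1   0   0   0   0   0   0   0   0   0   0   1   0   0   0   0   1   0   0   0   0   0
  1   0   0   0   0   0   1   0   0   0   0   0   3  10   1   0   1   0   0   0   2   0  11   1  11   0   1   0   0   0   0   0   0   1   0   0   1   1   1   1   0   0   1   0   0
  0   0   0   0   0   0   0   9   0
[... 1244 characters left out ...]
   0   0   0   1   0   0   2   0   0   0   0   0   0   1   0   0   0   0   1   1   0   0   0   1   0   0   0   0   0   1   0   0   0   1   1   0   0   0   0   0
  0   0   0   0   0   0   1   0   0   0   0   0   0   0  13  12   0   4   0   0   6   6   0   1   0   0   0   0   0   0   0   0  13   1   0   1   0   0   1   0   0   0   0   0   0
  0   1   0   0   1   0   0   0   1   1   0   0   0   0   0   1   0   0   0   0   0   0   0   0   0   0   0  11   0   0   1   0   0   0   0   1   0   0   0   0   1   1   0   0   0
  0   0   0   1   0   0   0   0   0   0   0   0   0   0   0   0   0   0   0   0   0   0   0   0   0   0   0   0   0   0   1   0   0   1   0   0   1   0   0   0   0   0   0   0   0
```

The ring has not moved and the tips are on the bench between the lugs. Squeezing now, in steps.

move_arm([
  [[0,0,0.001,0,58],[0,0,0.001,0,50],[0,0,0.001,0,45],[0,0,0.001,0,45]],
])

```text
clock: 8.95
eef_pos: [0.5639, 0.031, 0.1598]
tool_rot: [0.113, 0.994, 0.002, 0.006]
ft_force: [0.4, 2.0, 17.0]
grip_width: 0.0386
grasp_force: 18.5
```

move_arm([
  [[0,0,0,0,40],[0,0,0,0,34],[0,0,0,0,28],[0,0,0,0,22],[0,0,0,0,22]],
])

```text
clock: 9.57
eef_pos: [0.5652, 0.0306, 0.1618]
tool_rot: [0.113, 0.994, 0.002, 0.008]
ft_force: [-0.3, 1.1, 23.8]
grip_width: 0.021
grasp_force: 58.3
```

```bash
python3 - <<'E'
from h import *
import pickle
c=cam("scene");pickle.dump(c,open("s5.pkl","wb"));save(c,"pics/a.png",(285,180,345,290),5)
o=monitor.get_obs();print(o["grip_width"],o["grasp_force"],o["eef_pos"],o["ft_force"])
E
```

```text
0.02108860563466244 58.325061108917 [0.56521776 0.03068127 0.1617717 ] [ 0.40572939  0.69022952 24.41882588]
```

Grip width is 21 mm, at the stop with 58 N. The 18.5 N on the way there suggests the ring is engaged. Lifting.

move_arm([
  [[0,0,0.003,0,22],[0,0,0.008,0,22],[0,0,0.016,0,22],[0,0,0.026,0,22],[0,0,0.04,0,22]],
])

```text
clock: 10.25
eef_pos: [0.5593, 0.03, 0.1947]
tool_rot: [0.113, 0.994, -0.0, -0.001]
ft_force: [0.2, 0.4, -2.4]
grip_width: 0.0209
grasp_force: 58.8
```

move_arm([
  [[0,0,0.02,0,22],[0,0,0.04,0,22],[0,0,0.05,0,22],[0,0,0.05,0,22],[0,0,0.05,0,22]],
])

```text
clock: 10.88
eef_pos: [0.5594, 0.0301, 0.244]
tool_rot: [0.113, 0.994, -0.0, -0.001]
ft_force: [0.1, 0.1, -2.9]
grip_width: 0.0208
grasp_force: 58.8
```

```bash
python3 - <<'E'
from h import *
import pickle
c=cam("scene");pickle.dump(c,open("s6.pkl","wb"));save(c,"pics/a.png",(280,170,360,270),6)
c2=cam("top");pickle.dump(c2,open("t6.pkl","wb"));save(c2,"pics/b.png",(250,150,300,250),6)
cv2.imwrite("pics/g5.png",np.hstack([cv2.imread("pics/a.png"),cv2.imread("pics/b.png")]))
o=monitor.get_obs();print(o["grip_width"],o["grasp_force"],o["eef_pos"],o["ft_force"])
E
```

```text
0.021144261779549596 58.83299795910716 [0.55932748 0.03008659 0.24377574] [ 0.87777074 -0.62976696 -2.14932576]
```

View pics/g5.png

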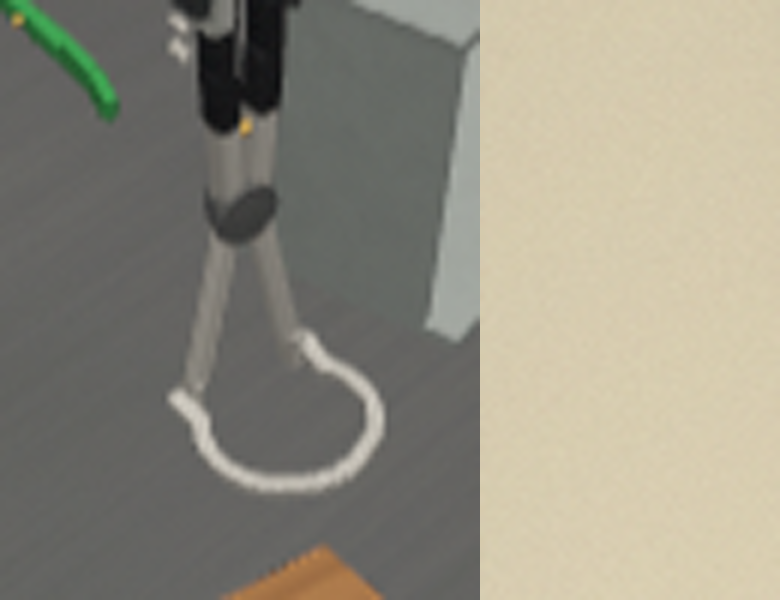

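The ring is spread and carried on both tips, lugs at (178,398) and (305,340), and hangs nearly level. I'll fit the ring pose, and the stub axis from the dark seal ring, in the same camera.

```bash
cat > fit.py <<'E'
from h import *
import pickle
from scipy.optimize import least_squares
def seal(c,box,z=.0905):
    x0,y0,x1,y1=box; im=c["color"][y0:y1,x0:x1].astype(int)
    m=((im.max(2)<65)).astype(np.uint8)
    n,l,st,_=cv2.connectedComponentsWithStats(m); k=1+np.argmax(st[1:,4]); m=(l==k).astype(np.uint8)
    h=cv2.convexHull(np.argwhere(m)[:,::-1].astype(np.int32))[:,0]
    cs=cv2.findContours(m,0,cv2.CHAIN_APPROX_NONE)[0]; p=max(cs,key=len)[:,0]
    w=np.array([p2w(c,u+x0,v+y0,z)[:2] for u,v in p])
    r=least_squares(lambda q:np.hypot(*(w-q[:2]).T)-q[2],[*w.mean(0),.035],loss="soft_l1",f_scale=.0007).x
    return r.round(4),len(p)
def ring(c,box,zl,guess,thr=150):
    x0,y0,x1,y1=box; im=c["color"][y0:y1,x0:x1].astype(int)
    m=(im.min(2)>thr).astype(np.uint8)
    n,l,st,_=cv2.connectedComponentsWithStats(m); k=1+np.argmax(st[1:,4]); p=np.argwhere(l==k)[:,::-1]+[x0,y0]
    K=np.array(c["camera_matrix"]);d=(np.c_[p,np.ones(len(p))]@np.linalg.inv(K).T*[1,-1,-1])@rot(c).T; e=np.array(c["eye"])
    B=np.array([27.5,0])*1e-3; s=.2
    def res(q,o=0):
        X=R.from_euler("zy",[q[2],q[3]]).as_matrix(); O=np.array([q[0],q[1],zl])  # gap point
        t=((O-e)@X[:,2])/(d@X[:,2]); w=(e+d*t[:,None]-O)@X-[.0255,0,0]; a=w[:,:2].copy(); a[:,1]=abs(a[:,1])
        C=B+np.array([-.024*np.cos(s),.024*np.sin(s)])
        r=np.hypot(*(a-C).T)-.024
        return r[w[:,0]>-.012] if o else np.where(w[:,0]>-.012,r,0)
    r=least_squares(res,guess)
    X=R.from_euler("zy",r.x[2:]).as_matrix()
    print("ring gap",r.x.round(4),"bore",(np.array([*r.x[:2],zl])+X@[.0255,0,0]).round(4),"rms mm",1e3*np.sqrt(np.mean(res(r.x,1)**2)),len(p))
E
python3 - <<'E'
from fit import *
S=pickle.load(open("scene0.pkl","rb"));T=pickle.load(open("top0.pkl","rb"));S6=pickle.load(open("s6.pkl","rb"))
print(seal(S,(125,300,190,350)),seal(T,(388,185,440,235)))
for zl in(.086,.089,.092): ring(S6,(300,222,350,256),zl,[.56,.03,-.22,0])
E
```

```text
(array([ 0.5157, -0.3063,  0.0343]), 161) (array([ 0.5169, -0.3072,  0.0337]), 149)
ring gap [ 0.5506  0.0458 -0.0362  0.1095] bore [0.5759 0.0449 0.0832] rms mm 2.25657110106311 155
ring gap [ 0.5536  0.0449 -0.1457  0.0736] bore [0.5787 0.0412 0.0871] rms mm 2.0005295567198615 155
ring gap [ 0.5541  0.041  -0.0496  0.1094] bore [0.5794 0.0397 0.0892] rms mm 2.0882246202769594 155
```

```bash
python3 - <<'E'
from fit import *
S6=pickle.load(open("s6.pkl","rb"))
m=S6["color"][222:254,305:348].min(2)
for r in m: print(''.join('#' if v>150 else '+' if v>130 else '.' for v in r))
E
```

```text
...........................................
...........................................
...........................................
........................+++................
........................++##...............
.........................###+..............
.........................+###..............
..........................####.............
...........................####+...........
............................#####+.........
...............................####........
................................+###.......
.......++........................+###......
....##............................+###.....
...####+...........................+##.....
....####+...........................###....
.....####...........................###....
......####..........................###....
.......###..........................###....
.......###..........................###....
.......+##.........................+###....
.......+###........................###.....
........###.......................###+.....
........+###.....................+###......
.........+###...................+###.......
..........####+................####+.......
...........+####+...........++####+........
.............######+++++++######++.........
...............###############++...........
..................########+++..............
...........................................
...........................................
```

```bash
python3 - <<'E'
from fit import *
S6=pickle.load(open("s6.pkl","rb"))
c=S6
im=c["color"][222:254,305:348].min(2).astype(float)
m=(im>145); p=np.argwhere(m)[:,::-1]+[305,222]
K=np.array(c["camera_matrix"]);d=(np.c_[p,np.ones(len(p))]@np.linalg.inv(K).T*[1,-1,-1])@rot(c).T; e=np.array(c["eye"])
def mk(tilt,zl,yaw):
    X=R.from_euler("zy",[yaw,tilt]).as_matrix()
    def res(q,full=False):
        O=np.array([q[0],q[1],zl]);s=q[2]
        t=((O-e)@X[:,2])/(d@X[:,2]); w=(e+d*t[:,None]-O)@X-[.0255,0,0]; a=w[:,:2].copy(); a[:,1]=abs(a[:,1])
        C=np.array([.0275,0])+np.array([-.024*np.cos(s),.024*np.sin(s)])
        r=np.hypot(*(a-C).T)-.024
        # lug part: straight outward (-x) 
        ok=w[:,0]>-.014
        return np.where(ok,r,.0005)
    return res,X
for tilt in(-.05,0,.05,.1):
  for zl in(.086,.089):
    f,X=mk(tilt,zl,-.227); r=least_squares(f,[.56,.03,.2]); g=np.array([*r.x[:2],zl])
    print(tilt,zl,"gap",g.round(4),"s",r.x[2].round(3),"bore",(g+X@[.0255,0,0]).round(4),"rms",(1e3*np.sqrt(np.mean(f(r.x)**2))).round(3))
print("lugs",[p2w(c,309,235.7,z).round(4) for z in(.086,.089,.092)],[p2w(c,330.3,226,z).round(4) for z in(.086,.089,.092)])
E
```

```text
-0.05 0.086 gap [0.5547 0.0467 0.086 ] s 0.265 bore [0.5795 0.0409 0.0872] rms 1.973
-0.05 0.089 gap [0.5565 0.0441 0.089 ] s 0.258 bore [0.5814 0.0383 0.0902] rms 1.952
0 0.086 gap [0.5531 0.0482 0.086 ] s 0.27 bore [0.578  0.0424 0.086 ] rms 1.834
0 0.089 gap [0.5549 0.0456 0.089 ] s 0.264 bore [0.5798 0.0398 0.089 ] rms 1.815
0.05 0.086 gap [0.5519 0.0496 0.086 ] s 0.27 bore [0.5767 0.0438 0.0848] rms 1.729
0.05 0.089 gap [0.5534 0.0471 0.089 ] s 0.271 bore [0.5782 0.0414 0.0878] rms 1.748
0.1 0.086 gap [0.5502 0.0512 0.086 ] s 0.286 bore [0.5749 0.0455 0.0835] rms 1.713
0.1 0.089 gap [0.552  0.0486 0.089 ] s 0.28 bore [0.5767 0.0429 0.0865] rms 1.702
lugs [array([0.5476, 0.0249, 0.086 ]), array([0.5496, 0.0224, 0.089 ]), array([0.5517, 0.0198, 0.092 ])] [array([0.5593, 0.0764, 0.086 ]), array([0.5612, 0.0736, 0.089 ]), array([0.5632, 0.0708, 0.092 ])]
```

```bash
python3 - <<'E'
from fit import *
S5=pickle.load(open("s5.pkl","rb"));S4=pickle.load(open("s4.pkl","rb"));S6=pickle.load(open("s6.pkl","rb"));S3=pickle.load(open("s3.pkl","rb"))
print(np.allclose(S5["eye"],S6["eye"]),S5["eye"],S6["eye"],S6["attitude"])
for S in(S4,S5):
  m=S["color"][254:290,300:346].min(2)
  for r in m: print(''.join('#' if v>150 else '+' if v>130 else '.' for v in r))
for z in (.15,.16,.168,.175):print("rivet",z,p2w(S6,280+242/6,170+215/6,z))
print(w2p(S6,[.5593,.0301,.089]),w2p(S6,[.5593,.0301,.168]))
E
```

```text
True [ 0.96380455 -0.49498027  0.70218442] [ 0.96380455 -0.49498027  0.70218442] [0.39169333 0.15593129 0.34187622 0.83987047]
..............................................
..............................................
..............................................
..............................................
..............................................
..............................................
..............................................
..............................................
....................#.........................
....................##+.......................
....................###+......................
..............+......####.....................
.........+............######+.................
.......+##+.............+#####+...............
.......+###.................####..............
........####..................###.............
........+###...................+##............
.........+###...................###...........
..........###....................##+..........
..........##+....................+##..........
..........##+....................
[... 1952 characters left out ...]
............+######+++.............
..............................................
..............................................
..............................................
..............................................
..............................................
..............................................
..............................................
..............................................
..........................+#+.................
rivet 0.15 [0.55135151 0.04844892 0.15      ]
rivet 0.16 [0.55882099 0.03860748 0.16      ]
rivet 0.168 [0.56479657 0.03073432 0.168     ]
rivet 0.175 [0.57002521 0.02384531 0.175     ]
[315.35590311 236.14155032] [317.82098917 204.66224955]
```

move_arm([
  [[0,0,0.015,0,22],[0,0,0.04,0,22],[0,-0.01,0.06,0,22],[-0.006,-0.035,0.065,0,22],[-0.013,-0.07,0.065,0,22]],
])

```text
clock: 11.6
eef_pos: [0.5474, -0.04, 0.3115]
tool_rot: [0.112, 0.994, 0.0, 0.001]
ft_force: [0.6, -0.7, -2.3]
grip_width: 0.0209
grasp_force: 58.9
```

move_arm([
  [[-0.007,-0.04,0,0,22],[-0.014,-0.08,0,0,22],[-0.022,-0.12,0,0,22],[-0.03,-0.16,0,0,22],[-0.037,-0.2,0,0,22]],
])

```text
clock: 12.22
eef_pos: [0.5097, -0.2412, 0.3109]
tool_rot: [0.113, 0.994, -0.0, 0.001]
ft_force: [1.0, -0.0, -2.2]
grip_width: 0.0209
grasp_force: 58.9
```

move_arm([
  [[-0.006,-0.035,0,0,22],[-0.01,-0.06,0,0,22],[-0.013,-0.077,0,0,22],[-0.013,-0.077,0,0,22],[-0.013,-0.077,0,0,22]],
])

```text
clock: 12.85
eef_pos: [0.4971, -0.3161, 0.31]
tool_rot: [0.113, 0.994, 0.0, 0.0]
ft_force: [0.3, 0.5, -2.0]
grip_width: 0.021
grasp_force: 58.9
```

```bash
python3 - <<'E'
from fit import *
c=cam("scene");pickle.dump(c,open("s7.pkl","wb"));save(c,"pics/g7.png",(110,240,220,350),5)
o=monitor.get_obs();print(o["grip_width"],o["grasp_force"],o["eef_pos"],o["ft_force"],o["tool_rot"])
print((w2p(c,[.5157,-.3063,.1485])-[110,240])*5)
E
```

```text
0.020897666565212452 58.85645069181919 [ 0.49720099 -0.31585363  0.31002102] [-0.17667399 -0.61559849 -1.52964907] [1.12789355e-01 9.93618898e-01 2.09833846e-04 5.11310057e-05]
[203.60720604 308.81072746]
```

View pics/g7.png

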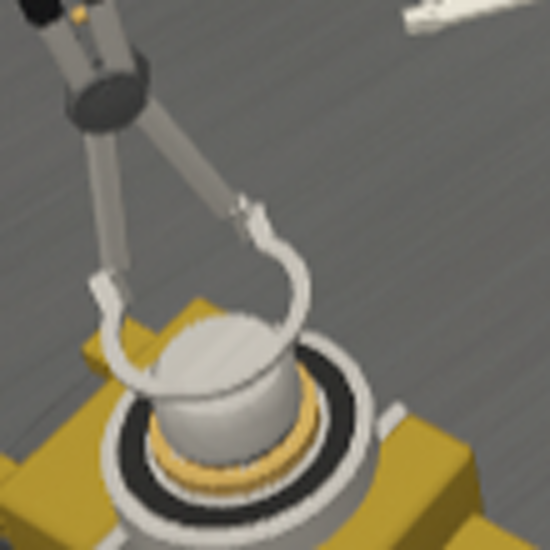

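The view shows the ring above the nose (nose top about 230,350, ring lugs at 103,283 and 252,212, right edge at 308,285). The pliers lean, rivet at (108,97). Because the tool only translated between the last two frames, I can triangulate from them.

```bash
cat > f2.py <<'E'
from fit import *
S6=pickle.load(open("s6.pkl","rb"));S7=pickle.load(open("s7.pkl","rb"));c=S6
T6=np.array([.5593,.0301,.2438]);T7=np.array([.4972,-.3159,.3100])
def tri(a,b):
    r=least_squares(lambda p:np.r_[w2p(c,T6+p)-a,w2p(c,T7+p)-b],[0,0,-.15]); return r.x,np.abs(r.fun).max()
A6=lambda u,v:np.array([280+u/6,170+v/6])
A7=lambda u,v:np.array([110+u/5,240+v/5])
if __name__=="__main__":
    P={}
    for n,a,b in(("rivet",A6(248,216),A7(112,103)),("lugL",A6(176,398),A7(97,279)),("lugR",A6(303,338),A7(252,207)),("tipL",A6(195,393),A7(118,270)),("tipR",A6(297,362),A7(240,235))):
        P[n],e=tri(a,b); print(n,(1e3*P[n]).round(1),e.round(2))
    # joint ring fit
    m=(c["color"][222:254,305:348].min(2)>145); p6=np.argwhere(m)[:,::-1]+[305,222.]
    p7=np.array([A7(*q) for q in[(106,325),(118,364),(140,387),(287,352),(300,320),(303,285),(290,256)]])
    lug6=(A6(176,398)+A6(303,338))/2; lug7=(A7(97,279)+A7(252,207))/2
    def model(s):
        f=np.linspace(0,2.2,60); C=np.array([.0275-.024*np.cos(s),.024*np.sin(s)])
        a=C+.024*np.c_[np.cos(f-s),np.sin(f-s)]; a=a[a[:,1]>=-1e-4] if 0 else a
        return np.r_[np.c_[a,0*a[:,0]],np.c_[a[:,0],-a[:,1],0*a[:,0]]]
    def proj(P,T): 
        q=(P+T-c["eye"])@rot(c)*[1,-1,-1]@np.array(c["camera_matrix"]).T; return q[:,:2]/q[:,2:]
    def res(q):
        X=R.from_euler("zyx",q[3:6]).as_matrix(); M=model(q[6])@X.T+q[:3]
        out=[]
        for pts,T,w in((p6[p6[:,0]+0*p6[:,1]>0],T6,.35),(p7,T7,1.5)):
            D=np.hypot(*(pts[:,None]-proj(M,T)[None]).transpose(2,0,1)).min(1); out.append(np.minimum(D,3)*w)
        L=q[:3]+X@[-.0295,0,0]
        return np.r_[out[0],out[1],3*(w2p(c,L+T6)-lug6),3*(w2p(c,L+T7)-lug7),(q[6]-.2)/.03,(q[3]+.227)/.06]
    best=None
    for z in(-.14,-.155,-.165):
        r=least_squares(res,[.02,.01,z,-.227,0,0.1,.2])
        if best is None or r.cost<best.cost:best=r
    J=np.linalg.inv(best.jac.T@best.jac)
    print("bore rel TCP mm",(1e3*best.x[:3]).round(1),"yaw,pitch,roll,s",best.x[3:].round(3),"cost",best.cost.round(2),"sd",np.sqrt(np.diag(J)).round(4))
    n=R.from_euler("zyx",best.x[3:6]).as_matrix()[:,2];print("normal",n.round(3))
E
python3 f2.py
```

```text
rivet [  4.1   5.5 -79.7] 0.03
lugL [  -7.8   -9.  -154. ] 0.15
lugR [   5.9   38.3 -149.2] 0.28
tipL [  -5.1   -3.1 -153.2] 0.45
tipR [  10.2   30.4 -152.1] 0.23
bore rel TCP mm [  25.4    6.8 -152.1] yaw,pitch,roll,s [-0.296 -0.034 -0.003  0.209] cost 44.33 sd [0.0009 0.0007 0.0012 0.0161 0.0206 0.0291 0.0201]
normal [-0.034  0.003  0.999]
```

move_arm([
  [[-0.004,0.002,0,0,22],[-0.007,0.003,-0.005,0,22],[-0.007,0.003,-0.015,0,22],[-0.007,0.003,-0.022,0,22],[-0.007,0.003,-0.024,0,22]],
])

```text
clock: 13.52
eef_pos: [0.4895, -0.3137, 0.2847]
tool_rot: [0.113, 0.994, 0.0, -0.001]
ft_force: [-0.4, -0.1, -1.7]
grip_width: 0.0208
grasp_force: 58.8
```

```bash
python3 - <<'E'
from f2 import *
c=cam("scene");pickle.dump(c,open("s8.pkl","wb"))
o=monitor.get_obs();T=o["eef_pos"];print(T,o["ft_force"])
print("pred bore px",w2p(c,T+[.0254,.0068,-.1521]),"axis px at z",w2p(c,[.5157,-.3063,T[2]-.1521]),T[2]-.1521)
im=c["color"][285:345,122:186]; g=im.min(2).astype(int); mx=im.max(2).astype(int)
for r,x in zip(g,mx): print(''.join('#' if v>185 else '+' if v>150 else '-' if v>110 else 'y' if (b-v)>60 else ':' if v>65 else ' ' for v,b in zip(r,x)))
E
```

```text
[ 0.48958817 -0.31374962  0.28479758] [-0.36929723 -1.16857488 -2.68959917]
pred bore px [151.87417145 308.33872357] axis px at z [152.4980307  308.35649979] 0.13269758314453833
::::::::------:::::::::::::::------::-::::::::::::::::::::::::::
::::::::------::::::::::::::::-------+::::::::::::::::::::::::::
:::::::::-----:::::::::::::::::------+---:::::::::::::::::::::::
:::::::::-----:::::::::::::::::------+-++-::::::::::::::::::::::
:::::::::-----::::::::::::::::::-----+-+++::::::::::::::::::::::
:::::::::-----::::::::::::::::::::-----++#-:::::::::::::::::::::
:::::::::-----::::::::::::::::::::::--+++#-:::::::::::::::::::::
:::::::::-----::::::::::::::::::::::---++#+:::::::::::::::::::::
:::::::::------::::::::::::::::::::::--++##-::::::::::::::::::::
:::::::::------::::::::::::::::::::::---++++-:::::::::::::::::::
::::::::::-----::::::::::::::::::::::::-+++++--:::::::::::::::::
::::::::::-----:::::::::::::::::::::::::-++++++-::::::::::::::::
::::::::::-----::::::::::::::::::::::::::-++++++-:::::::::::::::
::::::::::-----::::::::::::::::::::::::::::-+++++:::::::::::::::
::::::::::--
[... 2277 characters left out ...]
    :+-yyyyyyyyyyyyy-y-yyyyyyyy:-+-     :++++::::y
yyyyyyyyy+++:      ++:yyyyyyyyyyyyyyyyyyyyyy:-+-     :-+++-::::y
yyyyyyyyy+++-      :++-:yyyyyyyyyyyyyyyyyy:-++:     :-+++-::::yy
yyyyyyyyy-+++:      :++-:yyyyyyyyyyyyyyy:--+-:     :-++++:::::yy
yyyyyyyyyy+++-:      :-++-::yyyyyyyyyy--++-:      :-++++:::::yyy
yyyyyyyyyy-+++-:       :-+-+----------++-:       --++++-:::::yyy
yyyyyyyyyyy++++-:        :--+++++++++-::       :-+++++-:::::yyyy
yyyyyyyyyyy-++++-:           :::::::         :--++++--::::::yyyy
yyyyyyyyyyy:-++++-:                        :--+++++---:-:::yyyyy
yyyyyyyyyyyy-++++++-:                   ::--++++++------::yyyyyy
yyyyyyyyyyyy---++++++--:             ::---++++++-------::yyyyyyy
```

move_arm([
  [[0,0,-0.004,0,22],[0,0,-0.008,0,22],[0,0,-0.012,0,22],[0,0,-0.012,0,22]],
])

```text
clock: 14.08
eef_pos: [0.4897, -0.3138, 0.2733]
tool_rot: [0.113, 0.994, 0.0, -0.0]
ft_force: [0.9, -0.0, -2.7]
grip_width: 0.021
grasp_force: 58.8
```

move_arm([
  [[0,0,-0.003,0,22],[0,0,-0.006,0,22],[0,0,-0.008,0,22],[0,0,-0.008,0,22]],
])

```text
clock: 14.58
eef_pos: [0.4898, -0.3138, 0.2656]
tool_rot: [0.113, 0.994, 0.0, -0.0]
ft_force: [0.4, 0.7, -1.9]
grip_width: 0.0208
grasp_force: 58.8
```

move_arm([
  [[0,0,-0.003,0,22],[0,0,-0.006,0,22],[0,0,-0.008,0,22],[0,0,-0.008,0,22]],
])

```text
clock: 15.08
eef_pos: [0.4898, -0.3138, 0.2575]
tool_rot: [0.113, 0.994, 0.0, -0.0]
ft_force: [-0.2, 1.2, -1.7]
grip_width: 0.0211
grasp_force: 58.9
```

move_arm([
  [[0,0,-0.001,0,22],[0,0,-0.002,0,22],[0,0,-0.002,0,22]],
])

```text
clock: 15.45
eef_pos: [0.4899, -0.3139, 0.2559]
tool_rot: [0.113, 0.994, -0.0, 0.0]
ft_force: [0.3, 0.7, -1.1]
grip_width: 0.0209
grasp_force: 58.9
```

move_arm([
  [[0,0,-0.001,0,22],[0,0,-0.001,0,22],[0,0,-0.001,0,22]],
])

```text
clock: 15.82
eef_pos: [0.4899, -0.3139, 0.2549]
tool_rot: [0.113, 0.994, -0.0, 0.0]
ft_force: [0.7, 0.9, -0.8]
grip_width: 0.0209
grasp_force: 59.0
```

move_arm([
  [[0,0,-0.001,0,22],[0,0,-0.001,0,22],[0,0,-0.001,0,22]],
])

```text
clock: 16.2
eef_pos: [0.4899, -0.3139, 0.2538]
tool_rot: [0.113, 0.994, -0.0, 0.0]
ft_force: [-0.3, 0.8, 0.6]
grip_width: 0.0207
grasp_force: 59.0
```

move_arm([
  [[0,0,-0.001,0,22],[0,0,-0.001,0,22],[0,0,-0.001,0,22]],
])

```text
clock: 16.58
eef_pos: [0.49, -0.314, 0.253]
tool_rot: [0.113, 0.994, -0.0, 0.0]
ft_force: [-0.3, 0.2, 0.3]
grip_width: 0.0207
grasp_force: 59.1
```

```bash
python3 - <<'E'
from f2 import *
print(np.mean([monitor.get_obs()["ft_force"] for _ in range(3)],0))
c=cam("scene");pickle.dump(c,open("s9.pkl","wb"))
o=monitor.get_obs();T=o["eef_pos"];print(T,o["ft_force"],o["ft_torque"])
print("axis px",w2p(c,[.5157,-.3063,.1005]))
im=c["color"][290:345,122:186]; g=im.min(2).astype(int); mx=im.max(2).astype(int)
for r,x in zip(g,mx): print(''.join('#' if v>185 else '+' if v>150 else '-' if v>110 else 'y' if (b-v)>60 else ':' if v>65 else ' ' for v,b in zip(r,x)))
E
```

```text
[-0.28481999  0.20505128  0.31890017]
[ 0.49000114 -0.31395469  0.25304496] [-0.82934589  0.26046911  0.96606068] [ 0.08470946  0.02033694 -0.00979386]
axis px [155.96427587 321.22252696]
::::::::::::-::--::::::::-------::::::::::::::::::::::::::::::::
::::::::::::-----:::::::::-------:::::::::::::::::::::::::::::::
::::::::::::-----::::::::::------:::::::::::::::::::::::::::::::
::::::::::::-----::::::::::-------::::::::::::::::::::::::::::::
::::::::::::-----:::::::::::-------:::::::::::::::::::::::::::::
::::::::::::-----::::::::::::-------::::::::::::::::::::::::::::
::::::::::::------::::::::::::-------:::::::::::::::::::::::::::
::::::::::::------:::::::::::::-------::::::::::::::::::::::::::
:::::::::::::-----::::::::::::::------::::::::::::::::::::::::::
:::::::::::::-----:::::::::::::::------:--::::::::::::::::::::::
:::::::::::::-----::::::::yyyy::::------++:-::::::::::::::::::::
:::::::::::::-----:::::::yyyyyy::::------+-+-:::::::::::::::::::
:::::::::::::-----::::::yyyyyyyyy:-------++++-::::::::::::::::::
::::::::::yyy-----:::::yyyyyy----+++++++--+++-::::::::::::::::::
::
[... 1962 characters left out ...]
   :-++++++++++++++++++---:yyyy:-+-     :++++::::y
yyyyyyyyy+++:      ---+++++++++++-----::yyyy:-+-     :-+++-::::y
yyyyyyyyy+++-      :-+------------::::yyyy:-++:     :-+++-::::yy
yyyyyyyyy-+++:      :+++-::::::::yyyyyyy:--+-:     :-++++:::::yy
yyyyyyyyyy+++-:      :-++-::yyyyyyyyy:--++-:      :-++++:::::yyy
yyyyyyyyyy-+++-:       :-+-+----------++-:       --++++-:::::yyy
yyyyyyyyyyy++++-:        :--+++++++++-::       :-+++++-:::::yyyy
yyyyyyyyyyy-++++-:           :::::::         :--++++--::::::yyyy
yyyyyyyyyyy:-++++-:                        :--+++++---:-:::yyyyy
yyyyyyyyyyyy-++++++-:                   ::--++++++-----:::yyyyyy
yyyyyyyyyyyy---++++++--:             ::---++++++-------::yyyyyyy
```

```bash
python3 - <<'E'
from f2 import *
c=pickle.load(open("s9.pkl","rb"))
rc=[(22,50),(24,51),(26,51),(28,51),(29,51),(31,49.5),(33,49),(35,47),(37,45.5),(39,43),(41,40),(43.3,33),(44,28),(43.5,24),(42,20.5),(40,17.5),(38,16),(36,15.2),(34,15),(32,15.2)]
p=np.array([(122+q,290+r) for r,q in rc])
def model(s):
    f=np.linspace(0,2.3,80);C=np.array([.0275-.024*np.cos(s),.024*np.sin(s)]);a=C+.024*np.c_[np.cos(f-s),np.sin(f-s)]
    return np.r_[np.c_[a,0*f],np.c_[a[:,0],-a[:,1],0*f]]
def proj(P):
    q=(P-c["eye"])@rot(c)*[1,-1,-1]@np.array(c["camera_matrix"]).T; return q[:,:2]/q[:,2:]
for pitch in(-.08,-.04,0,.04,.08):
  for roll in(-.06,0,.06):
    X=R.from_euler("zyx",[-.27,pitch,roll]).as_matrix()
    def res(q): return np.hypot(*(p[:,None]-proj(model(q[2])@X.T+[q[0],q[1],.1005])[None]).transpose(2,0,1)).min(1)
    r=least_squares(res,[.516,-.306,.2]);print(pitch,roll,r.x.round(4),"off mm",(1e3*(r.x[:2]-[.5157,-.3063])).round(1),"rms px",np.sqrt(np.mean(r.fun**2)).round(3))
E
```

```text
-0.08 -0.06 [ 0.5107 -0.3056  0.1747] off mm [-5.   0.7] rms px 0.454
-0.08 0 [ 0.5103 -0.3052  0.1754] off mm [-5.4  1.1] rms px 0.4
-0.08 0.06 [ 0.51   -0.3048  0.1828] off mm [-5.7  1.5] rms px 0.494
-0.04 -0.06 [ 0.5098 -0.3053  0.1728] off mm [-5.9  1. ] rms px 0.428
-0.04 0 [ 0.5098 -0.305   0.1742] off mm [-5.9  1.3] rms px 0.337
-0.04 0.06 [ 0.5095 -0.3047  0.1797] off mm [-6.2  1.6] rms px 0.401
0 -0.06 [ 0.5093 -0.3051  0.1746] off mm [-6.4  1.2] rms px 0.43
0 0 [ 0.5091 -0.3047  0.173 ] off mm [-6.6  1.6] rms px 0.302
0 0.06 [ 0.5089 -0.3044  0.178 ] off mm [-6.8  1.9] rms px 0.327
0.04 -0.06 [ 0.5088 -0.3049  0.1746] off mm [-6.9  1.4] rms px 0.447
0.04 0 [ 0.5085 -0.3045  0.1735] off mm [-7.2  1.8] rms px 0.305
0.04 0.06 [ 0.5083 -0.3041  0.1787] off mm [-7.4  2.2] rms px 0.288
0.08 -0.06 [ 0.5081 -0.3046  0.1762] off mm [-7.6  1.7] rms px 0.465
0.08 0 [ 0.508  -0.3043  0.1741] off mm [-7.7  2. ] rms px 0.316
0.08 0.06 [ 0.5076 -0.3039  0.1782] off mm [-8.1  2.4] rms px 0.273
```

```bash
python3 - <<'E'
from f2 import *
c=pickle.load(open("s9.pkl","rb"))
a=np.array([.516,-.3067,0]);d=np.array([.92,-.39,0])
for n,r,z in(("shaft@ringtop",.0225,.1025),("groove",.021,.1005),("in25",.025,.1025),("out30top",.030,.1025),("out30bot",.030,.0985),("spacer top",.0265,.0985),("spacer bot",.0265,.0905),("seal in/out",.034,.0905)):
    print(n,(w2p(c,a+d*r+[0,0,z])-[122,290]).round(1))
l=np.array([-d[1],d[0],0])
for s in(-1,1):print("side",s,[(w2p(c,a+s*l*r+[0,0,z])-[122,290]).round(1).tolist() for r,z in((.0225,.1025),(.0265,.0985),(.0425,.0905))])
g=c["color"][290:345,122:186]
for col in(26,30,34):print(col,[g[r,col].tolist() for r in range(38,54)])
E
```

```text
shaft@ringtop [36.6 41.8]
groove [36.6 41.8]
in25 [36.9 43. ]
out30top [37.6 45.6]
out30bot [38.  47.1]
spacer top [37.5 45.3]
spacer bot [38.4 48.4]
seal in/out [39.4 52.2]
side -1 [[19.2, 35.3], [17.1, 37.6], [7.8, 44.0]]
side 1 [[47.8, 26.2], [50.6, 27.0], [61.1, 27.0]]
26 [[143, 140, 131], [142, 137, 129], [138, 134, 126], [121, 118, 111], [140, 131, 114], [193, 184, 165], [190, 187, 177], [178, 174, 165], [132, 127, 117], [136, 120, 95], [150, 133, 103], [166, 161, 148], [141, 137, 130], [46, 46, 43], [44, 44, 41], [45, 45, 42]]
30 [[146, 142, 134], [142, 139, 131], [138, 134, 127], [137, 133, 126], [149, 146, 137], [178, 175, 165], [194, 190, 180], [182, 177, 167], [135, 128, 115], [139, 118, 83], [145, 120, 71], [170, 157, 135], [179, 174, 166], [98, 96, 91], [46, 45, 43], [44, 43, 42]]
34 [[142, 138, 130], [141, 138, 129], [139, 136, 128], [141, 138, 129], [167, 163, 154], [194, 189, 180], [186, 182, 173], [157, 153, 145], [136, 125, 109], [143, 114, 59], [147, 121, 72], [172, 159, 136], [180, 176, 167], [98, 95, 91], [46, 46, 43], [44, 43, 41]]
```

The ring encircles the stub at spacer height: its front inner edge is at row 42 against 43 predicted, and brass shows evenly on both sides. I'll centre it by 1 mm, settle, and check.

move_arm([
  [[0.001,0,-0.0005,0,22],[0.001,0,-0.0005,0,22],[0.001,0,-0.0005,0,22],[0.001,0,-0.0005,0,22],[0.001,0,-0.0005,0,22]],
])

```text
clock: 17.25
eef_pos: [0.4911, -0.3141, 0.2529]
tool_rot: [0.113, 0.994, -0.0, 0.0]
ft_force: [0.1, -0.4, 5.2]
grip_width: 0.0212
grasp_force: 59.5
```

```bash
python3 - <<'E'
from f2 import *
c=cam("scene");o=monitor.get_obs();print(o["eef_pos"],o["ft_force"],o["grip_width"])
g=c["color"][290:345,122:186]
for col in(30,34,37):print(col,[int(g[r,col].min()) for r in range(38,52)],[int(g[r,col].max())-int(g[r,col].min()) for r in range(38,52)])
for row in(26,28,34,36):print(row,[int(x) for x in g[row,10:24].min(1)],[int(x) for x in g[row,42:58].min(1)])
E
```

```text
[ 0.49111475 -0.31404861  0.25286755] [-0.89052337  1.1007804   5.06351753] 0.020918569415806505
30 [135, 131, 127, 126, 137, 165, 181, 167, 115, 84, 72, 135, 166, 90] [11, 10, 11, 11, 12, 13, 14, 14, 20, 56, 73, 35, 13, 7]
34 [131, 130, 128, 130, 154, 180, 173, 146, 109, 59, 72, 136, 167, 90] [11, 11, 11, 11, 13, 14, 13, 12, 27, 84, 75, 36, 13, 7]
37 [127, 125, 122, 146, 180, 173, 147, 115, 84, 58, 87, 135, 135, 41] [12, 12, 12, 13, 14, 13, 13, 21, 56, 82, 60, 28, 12, 4]
26 [48, 68, 173, 183, 185, 185, 146, 114, 127, 163, 181, 181, 182, 185] [168, 143, 135, 123, 115, 107, 92, 92, 159, 179, 181, 104, 47, 43, 45, 104]
28 [50, 50, 91, 184, 184, 183, 184, 152, 130, 143, 167, 184, 185, 185] [144, 137, 129, 119, 114, 106, 95, 101, 177, 179, 180, 104, 46, 45, 47, 46]
34 [178, 180, 140, 85, 180, 182, 181, 91, 95, 101, 126, 135, 140, 143] [122, 119, 117, 111, 128, 178, 178, 170, 138, 100, 163, 148, 51, 45, 46, 46]
36 [182, 174, 61, 74, 180, 180, 181, 127, 93, 92, 113, 123, 129, 133] [119, 116, 134, 171, 182, 176, 152, 110, 85, 99, 183, 83, 46, 43, 44, 45]
```

move_arm([
  [[0,0,0.002,0,22],[0,0,0.004,0,22],[0.001,0,0.004,0,22],[0.002,-0.0005,0.004,0,22],[0.002,-0.0005,0.004,0,22]],
])

```text
clock: 17.92
eef_pos: [0.4929, -0.3144, 0.2559]
tool_rot: [0.113, 0.994, 0.0, -0.0]
ft_force: [0.4, -0.6, -2.0]
grip_width: 0.021
grasp_force: 58.8
```

```bash
cat > chk.py <<'E'
from f2 import *
c=cam("scene");o=monitor.get_obs();print(o["eef_pos"],o["ft_force"],o["grip_width"])
g=c["color"][290:345,122:186]
for col in(30,34,37):print(col,[int(g[r,col].min()) for r in range(38,52)],[int(g[r,col].max())-int(g[r,col].min()) for r in range(38,52)])
for row in(26,28,34,36):print(row,[int(x) for x in g[row,10:24].min(1)],[int(x) for x in g[row,42:58].min(1)])
E
python3 chk.py
```

```text
[ 0.49284481 -0.3143364   0.25602126] [ 0.55019956  0.20799107 -1.55759407] 0.02073913646432147
30 [135, 131, 128, 125, 112, 84, 144, 183, 177, 154, 114, 140, 166, 91] [11, 11, 11, 11, 10, 57, 56, 14, 13, 13, 21, 28, 12, 6]
34 [130, 130, 127, 120, 97, 98, 157, 181, 174, 141, 109, 135, 167, 91] [12, 11, 11, 11, 7, 44, 44, 14, 14, 12, 28, 37, 13, 7]
37 [127, 125, 123, 108, 89, 150, 182, 178, 157, 107, 101, 135, 136, 42] [11, 13, 11, 9, 7, 12, 14, 13, 12, 20, 42, 28, 12, 3]
26 [46, 49, 172, 185, 186, 187, 148, 113, 128, 162, 181, 181, 182, 186] [169, 143, 134, 124, 115, 105, 92, 92, 132, 180, 181, 182, 58, 44, 45, 103]
28 [51, 49, 92, 185, 185, 185, 186, 165, 130, 143, 167, 185, 186, 185] [144, 137, 129, 119, 115, 106, 95, 92, 116, 180, 182, 182, 74, 44, 44, 43]
34 [178, 180, 141, 50, 164, 182, 182, 136, 95, 100, 125, 135, 140, 142] [121, 120, 117, 111, 100, 81, 133, 179, 180, 175, 124, 132, 49, 47, 44, 44]
36 [182, 175, 60, 45, 181, 182, 183, 143, 93, 92, 113, 124, 129, 132] [120, 117, 105, 75, 102, 155, 179, 180, 167, 113, 172, 83, 44, 45, 44, 44]
```

move_arm([
  [[0,0,-0.001,0,22],[0,0,-0.002,0,22],[0,0,-0.003,0,22],[0,0,-0.004,0,22],[0,0,-0.004,0,22]],
])

```text
clock: 18.6
eef_pos: [0.4932, -0.3145, 0.253]
tool_rot: [0.113, 0.994, -0.0, 0.001]
ft_force: [0.1, 0.5, 2.2]
grip_width: 0.0208
grasp_force: 59.2
```

```bash
python3 chk.py
```

```text
[ 0.49312757 -0.31454541  0.25300008] [ 0.08665132 -0.4246847   3.89698694] 0.021115437441581376
30 [134, 130, 127, 126, 112, 98, 156, 181, 170, 130, 104, 135, 166, 91] [12, 12, 11, 11, 10, 41, 42, 14, 14, 16, 39, 35, 13, 7]
34 [130, 130, 127, 120, 97, 111, 168, 176, 156, 114, 93, 136, 168, 90] [12, 11, 12, 11, 7, 28, 30, 14, 12, 21, 51, 36, 13, 7]
37 [128, 124, 123, 108, 90, 148, 180, 167, 119, 95, 87, 135, 136, 43] [11, 13, 11, 9, 5, 12, 14, 13, 16, 41, 60, 28, 12, 2]
26 [46, 50, 131, 184, 185, 184, 136, 139, 129, 162, 181, 181, 182, 185] [168, 144, 134, 123, 115, 106, 92, 92, 132, 179, 181, 169, 55, 44, 45, 104]
28 [50, 50, 121, 176, 184, 184, 184, 152, 129, 143, 167, 185, 185, 185] [144, 137, 128, 119, 113, 107, 94, 92, 115, 179, 180, 176, 75, 44, 44, 45]
34 [178, 180, 140, 50, 132, 180, 180, 155, 99, 101, 126, 134, 139, 142] [122, 120, 117, 112, 98, 91, 152, 177, 178, 154, 114, 134, 50, 46, 44, 44]
36 [182, 174, 61, 46, 152, 180, 181, 142, 95, 92, 112, 123, 129, 132] [120, 116, 105, 85, 135, 180, 178, 170, 138, 112, 172, 83, 45, 43, 45, 45]
```

```bash
python3 -c "
from workcell import job;print(job.job_done())"
```

```text
the job is handed in; nothing more can be done
None
```

I handed the job in at about 18.6 s of the 54 s allowed, with the larger ring spread on the squeezed pliers, centred around the groove and resting on the brass spacer; the judge returned no verdict, and I did not re-check the smaller ring, can or screwdriver at the end.

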